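Stock the bench-top cool box from the delivery tray

TASK

A delivery of card kit boxes stands in the grey tray at the back right of the bench. First hook behind the tray's far lip and drag the tray, flat on the bench, towards you until its near edge is level with the front of the white cool box; then slide the thumb latch on the cool box sideways so that the lid springs open. Lay every kit box flat inside the cool box, press the lid shut until the latch has caught it again, and leave the empty tray level with the cool box's front, disturbing nothing else.

Things in the scene. Friction and masses are not known exactly. Their poses are not given: they have to be found in the camera images.
- cooler: White bench-top cool box, fixed to the bench, 175 (x) x 286 (y) x 75 high, lid closed 90 high. Origin at the centre of its underside; x points from its front (nearest the robot) to its back, y to its left, z up. The front 50 mm is a solid deck, top 75 mm up, that carries the thumb latch; behind it lies the chamber under a lid that is hinged along the back.
- cooler_front (a point): Middle of the lower edge of the cool box's front face (the face nearest the robot, below the latch). Axes as the cool box.
- cooler_chamber (a point): Centre of the chamber's floor, 12 mm above the bench. The chamber is 108 (x) x 262 (y) mm inside, 63 mm deep below the rim of its walls; walls 5 mm front, 12 mm sides and back. Three kit boxes fit side by side across y, their 90 mm length along x, 78 mm apart at centre, which leaves 28 mm between them and beside the walls. Axes as the cool box.
- lid (a joint): Lid angle, rad: 0 shut, 1.6 fully open (upright at the back). A spring lifts it as soon as the latch releases it (about 3 N at the front edge when shut, less when open; it opens in about a second and stays up). To shut it, push its upper (outer) face from behind over towards the robot and press down near the middle of its front edge: it catches by itself, at about 10 N. Caught, it reads under 0.03.
- lid_hinge (a point): Point on the lid's hinge line, at the middle, 81 mm above the bench. The lid is a plate 118 mm (from hinge to free edge) x 282 mm x 12 mm, its mid-plane through the hinge line. Axes as the cool box.
- lid_edge (a point): Point on the lid's outer face, at the middle of its width, 6 mm from its free edge (112 mm from the hinge). Turns with the lid.
- latch (a joint): Travel of the thumb latch, m: 0 at rest, growing to 0.016 at its stop as it is slid to the left (+y of the cool box). The lid is released at about 0.009; a weak spring (1 to 3 N) returns the latch.
- latch_tab (a point): Centre of the latch's upright thumb tab, black, 24 (x) x 14 (y) x 22 mm high, on the deck in front of the lid; its top is 11 mm above this point and about 108 mm above the bench. It stands on a dark carriage whose top is 11 mm below this point; a wedge-shaped catch, its top 6 mm above this point, stands on the carriage 29 to 43 mm to the right of this point and 14 to 28 mm behind it, and reaches over a tongue of the lid.
- tray: Grey open tray, loose, 0.6 kg, 116 (x) x 282 (y) mm, floor 4 mm thick, walls 4 mm thick and 38 mm high at the front and sides; the far wall is 48 mm high and ends in a lip. Origin at the centre of its underside; x from its near wall to its far wall, y left, z up.
- tray_lip: The tray's far wall with its lip (part of the tray; same origin and axes as the tray): along the whole 282 mm width a flange 16 mm wide runs outwards (away from the robot) at 44 to 50 mm above the bench and turns down at its outer edge to 38 mm above the bench. A finger lowered behind it and drawn towards the robot pulls the tray.
- tray_far_lip (a point): Middle of the outer edge of the far lip, 72 mm behind the tray's origin, 44 mm above the bench.
- tray_front (a point): Middle of the lower outer edge of the tray's near wall, 58 mm in front of the tray's origin.
- kit_0_center (a point): Centre of a closed red card kit box, 90 (x) x 50 (y) x 55 (z) mm, 0.12 kg. Two or three such boxes stand in the tray at the start, each in one of three places across its width (84 mm apart); absent ones give nothing.
- kit_0: The same kit box as point kit_0_center; origin at the centre of its underside.
- kit_1_center (a point): Centre of a closed red card kit box, 90 (x) x 50 (y) x 55 (z) mm, 0.12 kg. Two or three such boxes stand in the tray at the start, each in one of three places across its width (84 mm apart); absent ones give nothing.
- kit_1: The same kit box as point kit_1_center; origin at the centre of its underside.
- kit_2_center (a point): Centre of a closed red card kit box, 90 (x) x 50 (y) x 55 (z) mm, 0.12 kg. Two or three such boxes stand in the tray at the start, each in one of three places across its width (84 mm apart); absent ones give nothing.
- kit_2: The same kit box as point kit_2_center; origin at the centre of its underside.
- jar: Bystander, not to be disturbed: white plastic jar, 43 mm across, 82 mm high, loose; origin at the centre of its underside.
- flask: Bystander, not to be disturbed: conical flask, 68 mm across, 109 mm high, loose; origin at the centre of its underside.

How it is judged:
By the outcome, as a careful person would: the job done as asked, in the order asked, and still so for the second after the job is handed in, with the robot touching nothing.
Of kit_0, kit_1, kit_2 only 2 to 3 are there at a start; the rules pass over those that are not, and their reading is None.
At some moment in a run one of tray may be knocked a few centimetres aside while the robot is not near it.
Once in a run the grip may slacken for a moment while it holds something.
It also fails if it takes over 210 s, if anything falls off the work surface, if the arm or the gripper's body presses on something with over 40 N, if the wrist force passes 120 N, or if a joint passes its speed limit or range.

ROBOT

A 7-joint arm with a two-finger parallel gripper is mounted at the origin on a cart in front of the work surface, level with it; the furniture and walls round the work are solid. World frame = base frame: x ahead of the robot, y to its left, z up, the work surface at z = 0. Lengths are in m, angles in rad, forces in N, time in s.
With the tool pointing down it reaches from about 0.4 to 0.925 m from the base axis. Payload 5.6 kg.
Tool frame: the origin (TCP) lies on the centre line of the jaws, within the pads' length; the fingertips stand 25 mm ahead of it and the grasp point (between the pads) lies 6 mm ahead of it; z points along the fingers, y is the line along which they close (so a half turn about z gives the same grasp; the last joint's range is limited). The gripper opens to 85 mm and grips with 20 to 120 N. Pads are 22 mm wide; open, the fingers measure 114 mm over their backs; the gripper's body (76 mm by 85 mm) begins 54 mm behind the grasp point. The pads swing forward as they close: fully open they stand 13 mm farther back than shut.
Start: joints at [-1.378, 0.468, -0.012, 1.603, 0.006, 1.071, -0.056], TCP at [0.152, 0.632, 0.256] pointing down, gripper open.
Joint ranges: [-2.53, 2.53], [-0.31, 2.02], [-1.57, 1.55], [0.28, 2.44], [-1.29, 4.43], [0.15, 1.84], [-2.92, 2.92]. Speed limits (rad/s): [2.57, 2.57, 3.14, 3.14, 3.14, 3.14, 3.14].

INTERFACE

Orientations are given as a unit quaternion [w, x, y, z].
In Python, from rig import robot gives the robot as it stands.
- The arm moves only by the tool servo_tool, never from a script. Its argument "deltas" is a list of rows, each an object with "linear": the shift along the tool's x, y, z in mm, a list of three; "twist": the turn, a rotation vector about the tool's x, y, z in degrees, a list of three. A call has 1 to 12 rows; each row shifts and turns the commanded pose from where the row before left it, along the tool's axes as they then stand; what a row does not reach is not made up. A row lasts 1/8 s, in which the tool goes at most 62.5 mm and 10.7 degrees, less where a joint would pass 70% of its speed; a pose out of reach is approached as far as the arm can. A call with a gripper value outside its range is refused whole. "jaw" is the opening, from 0 (shut) to 1 (fully open), set as the call begins (left out, the last holds). The fingers move at their own pace and stop on an object; the grip force is fixed at half the most. Time passes only in rows, so rows that do not move let the fingers close. It gives the time, the measured TCP pose, the force, the opening and the grip force at its end, in the units of the state.
- robot.get_obs(): the state, without advancing time (a new reading comes with each control period).
- robot.snapshot(name): name is "scene" or "top"; returns (picture, depth): 480x640x3 uint8, red, green, blue; 480x640 float32, m along the optical axis (not along the pixel's ray), 0 where there is no reading.
- robot.get_calibration(name): a dict with "mtx" (3x3 intrinsics, pixels), "k1" (the pictures are not rectified: a ray, as slopes to the right and down, at radius r is drawn at 1 + k1 r^2 times it, then the intrinsics apply), "position" and "orientation" of the camera in the world. Camera axes: x right, y up, looking along -z (the intrinsics and any distortion apply to the point x, -y, -z); pixel columns grow to the right and rows downward; lengths in m; the calibration is good to about 2 mm. A picture is of the moment at which its call begins. get_calibration takes no time and is no camera call.
- robot.close_job(): hands the job in; it is judged then, once.
Trained networks look in the newest picture that a camera, given by its name, has taken for a name from the list of things; names that differ only in an ending like _2 or _b are one class to them, and where a whole thing is asked for, a point or a joint stands for the part that bears it (a point fixed in the world has none). Each returns a list of dicts, best first, with "score" (0 to 1); they miss things now and then, are a little off and sometimes report something else, mostly with a low value. They report only what shows in the picture. A call takes as long as a camera call.
- robot.search_frame(name, camera): "xyz" ([x, y, z] in m, in world coordinates, good to about 4 mm: the middle of the surface that is visible of it).
- robot.masks_of(name, camera): "pixels" (480x640 bool, what is visible of it).
The state is a dict: "time": time; "joints": joint angles; "qd": joint speeds; "joint_torque": joint torques, N m; "tool_pos": TCP position; "ee_rot": TCP orientation; "force": force on the tool from outside, world axes, zero at the start; "wrist_torque": the same for the moment, N m; "width": finger opening in m; "grasp_force": force on a finger pad.
Only numpy, scipy, OpenCV 4.12 (cv2) and the standard library are available. Lean on these libraries where they do the work, as an engineer would, in place of code of your own. Each camera call takes 0.05 s, during which the arm holds its last target. There are 200 camera calls.

## Working session

There is one attempt and no reset: what is moved stays moved. The work goes in short steps, Python scripts to look and compute and a tool call to move; the robot and the scene stay as the last step left them, time stands still between calls to the robot, and variables do not carry over. Pictures are saved under pics/ and viewed, at most 14 in all, crops included, and the job is handed in when it is done.

Besides the shell and the picture viewer there is one more tool, called after ">>>" by a JSON object that holds its "name" and its "arguments". servo_tool: Moves the arm, as the interface text tells. Its arguments: {"type":"object","properties":{"deltas":{"type":"array"},"jaw":{"type":"number"}},"required":["deltas"]}

```bash
ls; mkdir -p pics
cat > h.py <<'E'
import numpy as np, cv2
from scipy.spatial.transform import Rotation as R
from rig import robot
def rot(q): return R.from_quat([q[1],q[2],q[3],q[0]])
def snap(cam,fn=None):
    p,d=robot.snapshot(cam)
    if fn: cv2.imwrite('pics/'+fn,p[:,:,::-1])
    return p,d
def cloud(cam,d):
    c=robot.get_calibration(cam); K=np.array(c['mtx']); k1=c['k1']
    v,u=np.mgrid[0:480,0:640]
    xd=(u-K[0,2])/K[0,0]; yd=(v-K[1,2])/K[1,1]
    x,y=xd.copy(),yd.copy()
    for _ in range(8):
        f=1+k1*(x*x+y*y); x=xd/f; y=yd/f
    P=np.stack([x*d,-y*d,-d],-1)
    W=rot(c['orientation']).apply(P.reshape(-1,3)).reshape(480,640,3)+np.array(c['position'])
    W[d<=0]=np.nan
    return W
def obs():
    o=robot.get_obs()
    print('t',round(o['time'],2),'tcp',np.round(o['tool_pos'],4),'R',np.round(rot(o['ee_rot']).as_matrix(),3).tolist(),'F',np.round(o['force'],1),'w',round(o['width'],4),'gf',o['grasp_force'],'j',np.round(o['joints'],2))
    return o
E
python3 - <<'E'
from h import *
obs()
for cam in ['scene','top']:
    p,d=snap(cam,cam+'0.png'); W=cloud(cam,d); np.save('W'+cam,W)
    c=robot.get_calibration(cam);print(cam,np.round(c['position'],3))
    for n in ['cooler','latch_tab','cooler_front','lid_edge','lid_hinge','tray','tray_far_lip','tray_front','kit_0_center','jar','flask']:
        r=robot.search_frame(n,cam)
        print(n,[(np.round(x['xyz'],3).tolist(),round(x['score'],2)) for x in r[:4]])
E
```

```text
pics
t 0.0 tcp [0.1518 0.6315 0.2553] R [[-0.972, 0.234, -0.0], [0.234, 0.972, -0.002], [-0.0, -0.002, -1.0]] F [-0.7 -0.1 -0. ] w 0.0856 gf 0.0 j [-1.38  0.47 -0.01  1.6   0.01  1.07 -0.06]
scene [-0.263 -0.95   0.578]
cooler [([0.436, 0.117, 0.072], 0.67)]
latch_tab [([0.404, 0.222, 0.094], 0.57), ([0.544, -0.317, 0.054], 0.28)]
cooler_front [([0.693, 0.039, 0.042], 0.73), ([0.438, 0.119, 0.073], 0.57)]
lid_edge [([0.487, 0.157, 0.085], 0.95), ([0.517, -0.283, 0.025], 0.67)]
lid_hinge [([0.437, 0.12, 0.072], 0.65)]
tray [([0.517, -0.283, 0.026], 0.58)]
tray_far_lip [([0.522, -0.289, 0.025], 0.6)]
tray_front [([0.517, -0.283, 0.024], 0.93)]
kit_0_center [([0.546, -0.319, 0.053], 0.94)]
jar [([0.498, -0.477, 0.049], 0.83)]
flask [([0.691, 0.04, 0.042], 0.61)]
top [ 0.377 -0.111  1.134]
cooler [([0.473, 0.182, 0.088], 0.67)]
latch_tab [([0.412, 0.218, 0.085], 0.7)]
cooler_front [([0.476, 0.182, 0.087], 0.65), ([0.496, 0.186, 0.089], 0.29)]
lid_edge [([0.497, 0.182, 0.09], 0.8), ([0.414, 0.219, 0.087], 0.18)]
lid_hinge [([0.474, 0.188, 0.09], 0.7), ([0.575, -0.212, 0.006], 0.56)]
tray [([0.58, -0.208, 0.005], 0.67), ([0.418, 0.217, 0.091], 0.41)]
tray_far_lip [([0.575, -0.213, 0.003], 0.7), ([0.5, 0.191, 0.096], 0.64)]
tray_front [([0.576, -0.209, 0.004], 0.6), ([0.571, -0.131, 0.06], 0.41)]
kit_0_center [([0.558, -0.293, 0.064], 0.69), ([0.578, -0.212, 0.005], 0.55)]
jar [([0.503, -0.455, 0.06], 0.83)]
flask [([0.694, 0.044, 0.042], 0.85), ([0.502, 0.192, 0.094], 0.49)]
```

View pics/top0.png

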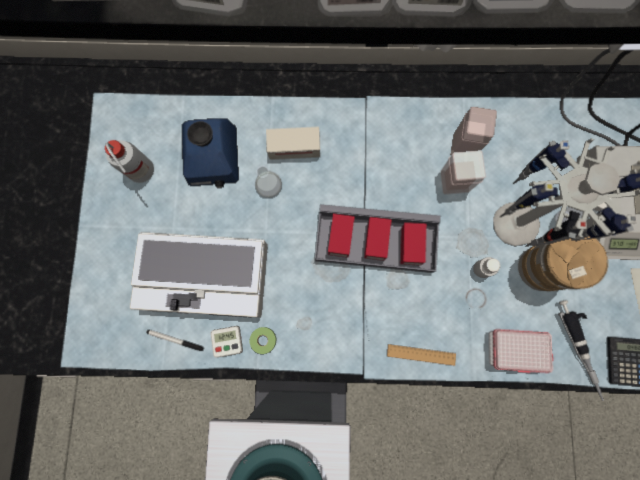

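View pics/scene0.png

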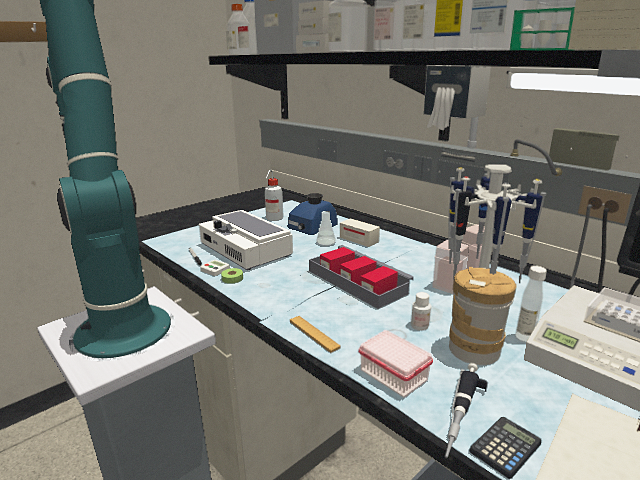

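```bash
cat > fit.py <<'E'
from h import *
def rect(W,m,minn=30):
    pts=W[m]; pts=pts[~np.isnan(pts).any(1)]
    r=cv2.minAreaRect((pts[:,:2]*1000).astype(np.float32)); 
    return len(pts),np.round(r[0],0),np.round(r[1],0),round(r[2],1),np.round(np.median(pts[:,2]),4)
def comps(m,mn=60):
    n,l,s,c=cv2.connectedComponentsWithStats(m.astype(np.uint8))
    return [l==i for i in range(1,n) if s[i,4]>=mn]
E
python3 - <<'E'
from fit import *
for cam in ['top','scene']:
    W=np.load('W%s.npy'%cam); p=cv2.imread('pics/%s0.png'%cam)[:,:,::-1].astype(int)
    z=W[...,2]; r,g,b=p[...,0],p[...,1],p[...,2]
    red=(r>g*1.8)&(r>b*1.8)&(r>60)
    print(cam)
    for n,m in [('red top',red&(z>.05)),('z tray wall',(z>.03)&(z<.056)&~red&(W[...,1]<.0)),('lid',(z>.08)&(z<.1)&(W[...,1]>0)),('deck',(z>.065)&(z<.08)&(W[...,1]>0)),('dark high',(z>.098)&(z<.115)&(W[...,1]>0))]:
        for k in comps(m,25): print(n,rect(W,k))
E
```

```text
top
red top (156, array([739., 363.]), array([37., 23.]), 29.0, np.float64(0.1538))
red top (831, array([ 576., -130.]), array([49., 90.]), 83.5, np.float64(0.0571))
red top (843, array([ 570., -215.]), array([50., 91.]), 84.2, np.float64(0.0571))
red top (866, array([ 560., -298.]), array([50., 90.]), 88.7, np.float64(0.0571))
z tray wall (1791, array([1033., -372.]), array([743.,  11.]), 89.9, np.float64(0.0433))
z tray wall (92, array([1033., -825.]), array([ 7., 40.]), 3.4, np.float64(0.0419))
z tray wall (80, array([1033., -774.]), array([36.,  4.]), 90.0, np.float64(0.0414))
z tray wall (30, array([ 923., -658.]), array([14.,  7.]), 49.8, np.float64(0.0437))
z tray wall (42, array([ 923., -723.]), array([19.,  8.]), 51.2, np.float64(0.0421))
z tray wall (675, array([806., -36.]), array([63., 75.]), 3.8, np.float64(0.0533))
z tray wall (83, array([ 812., -404.]), array([64., 25.]), 17.2, np.float64(0.0464))
z tray wall (55, array([ 823., -799.]), array([ 9., 29.]), 88.2, np.float64(0.0415))
z tray wall (32, array([ 756., -699.]), array([20.,  5.]), 2.5, np.float64(0.0445))
z tra
[... 5256 characters left out ...]
), array([ 89., 158.]), 51.5, np.float64(0.0727))
deck (808, array([473., 186.]), array([287., 178.]), 88.0, np.float64(0.0741))
deck (50, array([700.,  42.]), array([22., 33.]), 46.4, np.float64(0.0724))
dark high (987, array([968., 670.]), array([ 533., 1237.]), 29.1, np.float64(0.1066))
dark high (240, array([  57., 1079.]), array([ 26., 219.]), 89.7, np.float64(0.1063))
dark high (77, array([730., 353.]), array([37., 69.]), 65.4, np.float64(0.1074))
dark high (84, array([787., 195.]), array([62., 50.]), 60.0, np.float64(0.1097))
dark high (45, array([705.,  49.]), array([33., 23.]), 45.5, np.float64(0.1052))
dark high (36, array([403., 226.]), array([18., 25.]), 89.4, np.float64(0.1041))
```

Top view: the cool box (~200,275) has its latch at (183,300). The tray (~378,240) holds three red kits at (340,237), (378,238) and (414,242). The flask is at (268,182), the jar at (489,267) and the ruler at (420,355). The scene view agrees, and the heights match: kit tops 57–58 mm, deck 74, lid 88–89, tab 106.

>>> {"name": "servo_tool", "arguments": {"deltas": [{"linear": [0,0,0],"twist": [0,0,-5.6]},{"linear": [0,0,0],"twist": [0,0,-5.6]},{"linear": [-25,-37.5,0],"twist": [0,0,0]},{"linear": [-25,-37.5,0],"twist": [0,0,0]},{"linear": [-25,-37.5,0],"twist": [0,0,0]},{"linear": [-25,-37.5,0],"twist": [0,0,0]},{"linear": [-25,-37.5,0],"twist": [0,0,0]},{"linear": [-25,-37.5,0],"twist": [0,0,0]},{"linear": [-25,-37.5,0],"twist": [0,0,0]},{"linear": [-25,-37.5,0],"twist": [0,0,0]},{"linear": [-25,-37.5,0],"twist": [0,0,0]},{"linear": [-25,-37.5,0],"twist": [0,0,0]}], "jaw": 0.6}}

```text
time: 2.7
tool_pos: [0.3873, 0.246, 0.2567]
ee_rot: [0.0, 0.02, 1.0, 0.0]
force: [0.7, -0.2, 0.6]
width: 0.051
grasp_force: 0.0
```

```bash
cat >> h.py <<'E'
def go(x,y,z):
    "shift in tool axes (mm) from the measured TCP to a world point"
    o=robot.get_obs(); d=np.array([x,y,z])-np.array(o['tool_pos'])
    print('d tool mm',np.round(rot(o['ee_rot']).inv().apply(d)*1000,1))
E
python3 - <<'E'
from h import *
obs(); go(.663,-.215,.256)
W=np.load('Wtop.npy'); p=cv2.imread('pics/top0.png').astype(int)
print('ruler',np.round([W[347,391],W[352,450],W[363,450]],3))
print('lip row', np.round(W[205:222,378],3).tolist())
E
```

```text
t 2.7 tcp [0.3873 0.246  0.2567] R [[-0.999, 0.04, 0.001], [0.04, 0.999, 0.001], [-0.001, 0.001, -1.0]] F [ 0.7 -0.2  0.6] w 0.051 gf 0.0 j [-0.78  0.14  0.15  2.06 -0.03  0.94  0.92]
d tool mm [-294.1 -449.5    0.6]
ruler [[ 0.323 -0.252  0.007]
 [ 0.316 -0.385  0.008]
 [ 0.292 -0.384  0.012]]
lip row [[0.661, -0.221, -0.005], [0.658, -0.221, -0.002], [0.655, -0.221, -0.001], [0.652, -0.221, 0.001], [0.651, -0.221, -0.002], [0.635, -0.216, 0.051], [0.634, -0.216, 0.048], [0.631, -0.217, 0.047], [0.629, -0.217, 0.046], [0.627, -0.217, 0.047], [0.624, -0.216, 0.049], [0.622, -0.217, 0.045], [0.62, -0.217, 0.045], [0.615, -0.216, 0.056], [0.613, -0.216, 0.055], [0.61, -0.216, 0.057], [0.608, -0.216, 0.058]]
```

>>> {"name": "servo_tool", "arguments": {"deltas": [{"linear": [-24.5,-37.5,0],"twist": [0,0,0]},{"linear": [-24.5,-37.5,0],"twist": [0,0,0]},{"linear": [-24.5,-37.5,0],"twist": [0,0,0]},{"linear": [-24.5,-37.5,0],"twist": [0,0,0]},{"linear": [-24.5,-37.5,0],"twist": [0,0,0]},{"linear": [-24.5,-37.5,0],"twist": [0,0,0]},{"linear": [-24.5,-37.5,0],"twist": [0,0,0]},{"linear": [-24.5,-37.5,0],"twist": [0,0,0]},{"linear": [-24.5,-37.5,0],"twist": [0,0,0]},{"linear": [-24.5,-37.5,0],"twist": [0,0,0]},{"linear": [-24.5,-37.5,0],"twist": [0,0,0]},{"linear": [-24.5,-37.5,0],"twist": [0,0,0]}]}}

```text
time: 4.2
tool_pos: [0.6629, -0.2153, 0.2563]
ee_rot: [0.0, 0.02, 1.0, 0.0]
force: [0.5, -0.7, 0.2]
width: 0.0513
grasp_force: 0.0
```

>>> {"name": "servo_tool", "arguments": {"deltas": [{"linear": [0,0,30],"twist": [0,0,0]},{"linear": [0,0,40],"twist": [0,0,0]},{"linear": [0,0,40],"twist": [0,0,0]},{"linear": [0,0,35],"twist": [0,0,0]},{"linear": [0,0,25],"twist": [0,0,0]},{"linear": [0,0,0],"twist": [0,0,0]},{"linear": [0,0,0],"twist": [0,0,0]}]}}

```text
time: 5.08
tool_pos: [0.6629, -0.2146, 0.0874]
ee_rot: [0.001, 0.02, 1.0, -0.0]
force: [0.4, -0.2, 1.0]
width: 0.0514
grasp_force: 0.0
```

Run:
```python
from fit import *
obs()
p,d=snap('top','top1.png'); W=cloud('top',d); z=W[...,2]; p=p.astype(int)
r,g,b=p[...,0],p[...,1],p[...,2]; red=(r>g*1.8)&(r>b*1.8)&(r>60)
roi=(W[...,0]<.645)&(W[...,0]>.3)&(W[...,1]<0)&(W[...,1]>-.4)
print(rect(W,(z>.03)&(z<.056)&~red&roi))
for k in comps(red&(z>.05)&roi): print(rect(W,k))
go(.663,-.215,.035)
```

```text
t 5.08 tcp [ 0.6629 -0.2146  0.0874] R [[-0.999, 0.04, 0.002], [0.04, 0.999, -0.001], [-0.002, -0.0, -1.0]] F [ 0.4 -0.2  1. ] w 0.0514 gf 0.0 j [ 0.03  0.75  0.35  1.6  -0.32  0.85  2.04]
(772, array([ 568., -267.]), array([181., 131.]), 85.7, np.float64(0.0452))
(600, array([ 534., -212.]), array([ 48., 167.]), 61.4, np.float64(0.0571))
(867, array([ 560., -298.]), array([50., 90.]), 88.0, np.float64(0.0571))
d tool mm [ 0.3 -0.3 52.9]
```

View pics/top1.png

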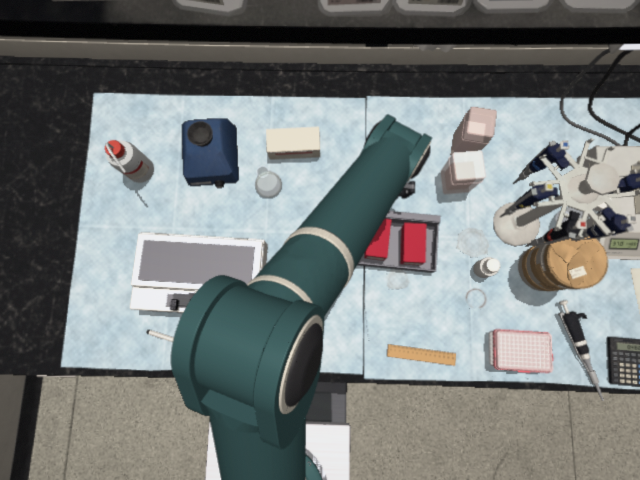

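The top view shows the gripper behind the lip, with the tray unmoved.

>>> {"name": "servo_tool", "arguments": {"deltas": [{"linear": [0,0,20],"twist": [0,0,0]},{"linear": [0,0,20],"twist": [0,0,0]},{"linear": [0,0,12],"twist": [0,0,0]},{"linear": [0,0,0],"twist": [0,0,0]},{"linear": [5,0,0],"twist": [0,0,0]},{"linear": [5,0,0],"twist": [0,0,0]},{"linear": [5,0,0],"twist": [0,0,0]},{"linear": [8,0,0],"twist": [0,0,0]},{"linear": [8,0,0],"twist": [0,0,0]},{"linear": [8,0,0],"twist": [0,0,0]}]}}

```text
time: 6.38
tool_pos: [0.6236, -0.2129, 0.035]
ee_rot: [0.001, 0.02, 1.0, -0.0]
force: [4.5, 1.2, 1.0]
width: 0.0514
grasp_force: 2.5
```

>>> {"name": "servo_tool", "arguments": {"deltas": [{"linear": [10,0,0],"twist": [0,0,0]},{"linear": [10,0,0],"twist": [0,0,0]},{"linear": [10,0,0],"twist": [0,0,0]},{"linear": [10,0,0],"twist": [0,0,0]},{"linear": [10,0,0],"twist": [0,0,0]},{"linear": [10,0,0],"twist": [0,0,0]},{"linear": [10,0,0],"twist": [0,0,0]},{"linear": [10,0,0],"twist": [0,0,0]},{"linear": [5,0,0],"twist": [0,0,0]},{"linear": [0,0,0],"twist": [0,0,0]}]}}

```text
time: 7.62
tool_pos: [0.5378, -0.2096, 0.0346]
ee_rot: [-0.0, 0.02, 1.0, -0.0]
force: [2.7, -1.6, 1.0]
width: 0.0509
grasp_force: 1.2
```

```bash
cat > tray.py <<'E'
from fit import *
import sys
def tray(fn=None,cam='top'):
    obs(); p,d=snap(cam,fn); W=cloud(cam,d); z=W[...,2]; p=p.astype(int)
    r,g,b=p[...,0],p[...,1],p[...,2]; red=(r>g*1.8)&(r>b*1.8)&(r>60)
    roi=(W[...,0]<.68)&(W[...,0]>.3)&(W[...,1]<.1)&(W[...,1]>-.42)
    m=(z>.03)&(z<.043)&~red&roi
    for k in comps(m,40): print('wall',rect(W,k))
    for k in comps(red&(z>.045)&roi): print('kit',rect(W,k))
    q=W[m]; ex=np.array([.9992,-.0401]); s=(q[:,:2]-[.3876,.1935])@ex
    print('front in cooler x, mm: right/left thirds', [round(float(np.percentile(s[(q[:,1]>a)&(q[:,1]<a+.09)],5)*1000),1) if ((q[:,1]>a)&(q[:,1]<a+.09)).sum()>5 else None for a in (-.36,-.26,-.16)])
if __name__=='__main__': tray(sys.argv[1] if len(sys.argv)>1 else None)
E
python3 tray.py top2.png
```

```text
t 7.62 tcp [ 0.5378 -0.2096  0.0346] R [[-0.999, 0.041, -0.0], [0.041, 0.999, -0.0], [0.0, -0.0, -1.0]] F [ 2.7 -1.6  1. ] w 0.0509 gf 1.2342771235853434 j [ 0.08  0.67  0.31  1.92 -0.34  0.6   2.14]
wall (234, array([ 414., -300.]), array([ 91., 191.]), 33.3, np.float64(0.0356))
kit (935, array([ 452., -297.]), array([90., 52.]), 0.2, np.float64(0.0572))
kit (216, array([ 425., -210.]), array([ 43., 103.]), 37.5, np.float64(0.0573))
front in cooler x, mm: right/left thirds [26.4, 25.4, 122.8]
```

View pics/top2.png

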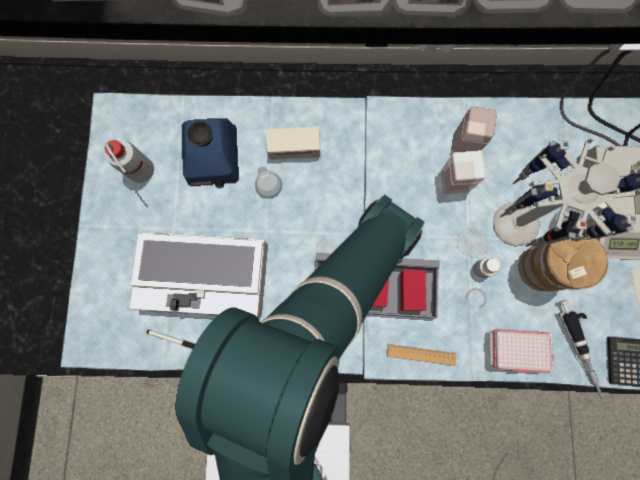

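The tray has moved about 110 mm and its yaw now matches the cool box. Its near edge is still about 25 mm short.

>>> {"name": "servo_tool", "arguments": {"deltas": [{"linear": [8,0,0],"twist": [0,0,0]},{"linear": [8,0,0],"twist": [0,0,0]},{"linear": [6,0,0],"twist": [0,0,0]},{"linear": [3,0,0],"twist": [0,0,0]},{"linear": [0,0,0],"twist": [0,0,0]},{"linear": [-8,0,0],"twist": [0,0,0]},{"linear": [-10,0,0],"twist": [0,0,0]},{"linear": [0,0,-30],"twist": [0,0,0]},{"linear": [0,0,-40],"twist": [0,0,0]},{"linear": [0,0,-60],"twist": [0,0,0]},{"linear": [0,0,-40],"twist": [0,0,0]}], "jaw": 0.6}}

```text
time: 9.05
tool_pos: [0.5317, -0.2092, 0.2065]
ee_rot: [0.0, 0.02, 1.0, -0.0]
force: [0.5, 1.0, -0.4]
width: 0.0514
grasp_force: 0.0
```

Run:
```python
from tray import *
tray('top3.png'); 
print('to latch'); go(.40,.203,.24)
W=np.load('Wtop.npy'); z=W[...,2]
m=(W[...,0]>.37)&(W[...,0]<.45)&(W[...,1]>.15)&(W[...,1]<.27)&(z>.082)
q=W[m]
for lo,hi in ((.082,.094),(.096,.104),(.104,.112)):
    k=(q[:,2]>lo)&(q[:,2]<hi); 
    if k.sum()>3: print(lo,k.sum(),np.round(np.percentile(q[k],[3,50,97],axis=0),3).tolist())
```

```text
t 9.05 tcp [ 0.5317 -0.2092  0.2065] R [[-0.999, 0.04, 0.001], [0.04, 0.999, -0.001], [-0.001, -0.0, -1.0]] F [ 0.5  1.  -0.4] w 0.0514 gf 0.0 j [-0.02  0.41  0.43  1.87 -0.21  0.91  2.03]
wall (191, array([ 396., -320.]), array([ 78., 157.]), 41.5, np.float64(0.0356))
kit (918, array([ 427., -258.]), array([ 89., 125.]), 1.1, np.float64(0.057))
front in cooler x, mm: right/left thirds [1.8, 1.0, 69.7]
to latch
d tool mm [150.5 407.4 -30.7]
0.082 505 [[0.406, 0.156, 0.083], [0.439, 0.205, 0.086], [0.449, 0.261, 0.092]]
0.096 36 [[0.397, 0.194, 0.096], [0.416, 0.221, 0.1], [0.429, 0.234, 0.104]]
0.104 67 [[0.394, 0.221, 0.105], [0.403, 0.228, 0.107], [0.415, 0.235, 0.11]]
```

>>> {"name": "servo_tool", "arguments": {"deltas": [{"linear": [15,40,-3],"twist": [0,0,0]},{"linear": [15,40,-3],"twist": [0,0,0]},{"linear": [15,40,-3],"twist": [0,0,0]},{"linear": [15,40,-3],"twist": [0,0,0]},{"linear": [15,40,-3],"twist": [0,0,0]},{"linear": [15,40,-3],"twist": [0,0,0]},{"linear": [15,40,-3],"twist": [0,0,0]},{"linear": [15,40,-3],"twist": [0,0,0]},{"linear": [15,40,-3],"twist": [0,0,0]},{"linear": [15,40,-3],"twist": [0,0,0]},{"linear": [0,0,0],"twist": [0,0,0]}], "jaw": 0}}

```text
time: 10.48
tool_pos: [0.3963, 0.1996, 0.234]
ee_rot: [-0.001, 0.017, 1.0, -0.0]
force: [0.2, -0.5, -0.1]
width: 0.0001
grasp_force: 0.0
```

Run:
```python
from h import *
obs(); go(.4,.196,.116)
snap('scene','scene4.png')
```

```text
t 10.47 tcp [0.3963 0.1996 0.234 ] R [[-0.999, 0.034, -0.001], [0.034, 0.999, -0.0], [0.001, -0.0, -1.0]] F [ 0.2 -0.5 -0.1] w 0.0001 gf 0.0 j [-0.72  0.14  0.2   2.12 -0.04  0.89  1.03]
d tool mm [ -4.   -3.5 118. ]
```

>>> {"name": "servo_tool", "arguments": {"deltas": [{"linear": [-4,-5,25],"twist": [0,0,0]},{"linear": [0,0,35],"twist": [0,0,0]},{"linear": [0,0,30],"twist": [0,0,0]},{"linear": [0,0,18],"twist": [0,0,0]},{"linear": [0,0,10],"twist": [0,0,0]},{"linear": [0,0,0],"twist": [0,0,0]},{"linear": [0,0,0],"twist": [0,0,0]}]}}

```text
time: 11.4
tool_pos: [0.4019, 0.1915, 0.1169]
ee_rot: [0.001, 0.02, 1.0, 0.0]
force: [0.9, 0.0, -0.2]
width: -0.0001
grasp_force: 0.0
```

>>> {"name": "servo_tool", "arguments": {"deltas": [{"linear": [0,4,0],"twist": [0,0,0]},{"linear": [0,4,0],"twist": [0,0,0]},{"linear": [0,4,0],"twist": [0,0,0]},{"linear": [0,4,0],"twist": [0,0,0]},{"linear": [0,3,0],"twist": [0,0,0]},{"linear": [0,0,0],"twist": [0,0,0]}]}}

```text
time: 12.15
tool_pos: [0.402, 0.2107, 0.1162]
ee_rot: [-0.0, 0.02, 1.0, -0.0]
force: [0.2, -1.1, -0.8]
width: -0.0001
grasp_force: 0.2
```

Run:
```python
from h import *
obs(); p,d=snap('scene'); cv2.imwrite('pics/s5.png',cv2.resize(p[180:300,160:320,::-1],(640,480)))
```

```text
t 12.15 tcp [0.402  0.2107 0.1162] R [[-0.999, 0.04, -0.0], [0.04, 0.999, -0.0], [0.0, -0.0, -1.0]] F [ 0.2 -1.1 -0.8] w -0.0001 gf 0.19102681428194046 j [-0.71  0.36  0.18  2.19 -0.11  0.6   1.08]
```

View pics/s5.png

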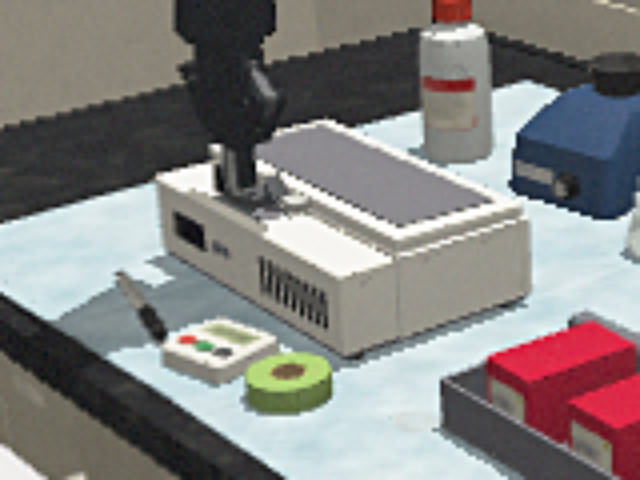

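The finger (at 240,170) is just touching the tab and the lid is still shut, so I'll push further.

>>> {"name": "servo_tool", "arguments": {"deltas": [{"linear": [0,3,0],"twist": [0,0,0]},{"linear": [0,3,0],"twist": [0,0,0]},{"linear": [0,3,0],"twist": [0,0,0]},{"linear": [0,2,0],"twist": [0,0,0]},{"linear": [0,0,0],"twist": [0,0,0]},{"linear": [0,0,0],"twist": [0,0,0]},{"linear": [0,0,0],"twist": [0,0,0]},{"linear": [0,0,0],"twist": [0,0,0]}]}}

```text
time: 13.2
tool_pos: [0.4025, 0.2215, 0.1163]
ee_rot: [-0.0, 0.02, 1.0, -0.0]
force: [-0.1, -1.8, -1.1]
width: 0.0002
grasp_force: 1.1
```

Run:
```python
from h import *
obs(); p,d=snap('scene'); W=cloud('scene',d); z=W[...,2]
m=(W[...,0]>.5)&(W[...,0]<.6)&(W[...,1]>.05)&(W[...,1]<.33)&(z>.1)&(z<.25)
print(m.sum(), np.nanpercentile(W[m],[5,50,95],axis=0).round(3) if m.sum() else '')
```

```text
t 13.2 tcp [0.4025 0.2215 0.1163] R [[-0.999, 0.04, -0.0], [0.04, 0.999, -0.0], [0.0, -0.0, -1.0]] F [-0.1 -1.8 -1.1] w 0.0002 gf 1.0512515902519226 j [-0.72  0.37  0.17  2.17 -0.11  0.61  1.06]
1319 [[0.526 0.059 0.106]
 [0.537 0.171 0.154]
 [0.548 0.308 0.197]]
```

The lid has sprung open. I'll back off the tab and re-measure the tray and kits.

>>> {"name": "servo_tool", "arguments": {"deltas": [{"linear": [0,-8,0],"twist": [0,0,0]},{"linear": [0,-8,0],"twist": [0,0,0]},{"linear": [0,0,-40],"twist": [0,0,0]},{"linear": [0,0,-50],"twist": [0,0,0]},{"linear": [0,0,-20],"twist": [0,0,0]},{"linear": [0,0,0],"twist": [0,0,0]}], "jaw": 0.78}}

```text
time: 14.0
tool_pos: [0.4028, 0.2062, 0.2279]
ee_rot: [0.002, 0.02, 1.0, 0.002]
force: [0.2, -0.2, -0.6]
width: 0.0667
grasp_force: 0.0
```

Run:
```python
from tray import *
tray('top6.png')
p,d=snap('scene','scene6.png'); W=cloud('scene',d); z=W[...,2]; p=p.astype(int)
m=(W[...,0]>.5)&(W[...,0]<.6)&(W[...,1]>.05)&(W[...,1]<.33)&(z>.1)&(z<.25)
print('lid',m.sum(), np.nanpercentile(W[m],[5,50,95],axis=0).round(3))
r,g,b=p[...,0],p[...,1],p[...,2]; red=(r>g*1.8)&(r>b*1.8)&(r>60)&(W[...,1]<.1)&(W[...,0]<.6)&(W[...,0]>.3)
for k in comps(red&(z>.05)): print('scene kit',rect(W,k))
```

```text
t 14.0 tcp [0.4028 0.2062 0.2279] R [[-0.999, 0.04, 0.004], [0.04, 0.999, 0.003], [-0.004, 0.003, -1.0]] F [ 0.2 -0.2 -0.6] w 0.0667 gf 0.0 j [-0.74  0.16  0.21  2.11 -0.05  0.87  1.03]
wall (425, array([ 428., -212.]), array([283., 112.]), 87.9, np.float64(0.0359))
kit (879, array([ 437., -127.]), array([49., 90.]), 85.6, np.float64(0.0574))
kit (907, array([ 435., -212.]), array([50., 90.]), 86.4, np.float64(0.0571))
kit (935, array([ 427., -295.]), array([90., 51.]), 0.2, np.float64(0.057))
front in cooler x, mm: right/left thirds [1.9, 0.9, 1.0]
lid 1497 [[0.548 0.061 0.106]
 [0.553 0.174 0.154]
 [0.559 0.309 0.198]]
scene kit (368, array([ 436., -129.]), array([53., 92.]), 87.1, np.float64(0.0582))
scene kit (423, array([ 434., -215.]), array([55., 92.]), 86.5, np.float64(0.0585))
scene kit (494, array([ 427., -298.]), array([95., 54.]), 1.2, np.float64(0.0584))
```

View pics/top6.png

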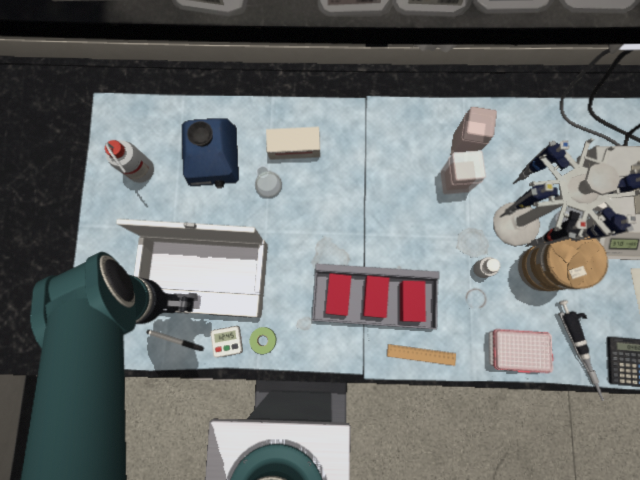

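Top view: the tray's near edge is level with the box front, within 1–2 mm. The lid stands upright at (190,230) and the chamber is empty. The kits are at (338,295), (376,297) and (413,300).

>>> {"name": "servo_tool", "arguments": {"deltas": [{"linear": [-5.3,-37,3],"twist": [0,0,0]},{"linear": [-5.3,-37,3],"twist": [0,0,0]},{"linear": [-5.3,-37,3],"twist": [0,0,0]},{"linear": [-5.3,-37,3],"twist": [0,0,0]},{"linear": [-5.3,-37,3],"twist": [0,0,0]},{"linear": [-5.3,-37,3],"twist": [0,0,0]},{"linear": [-5.3,-37,3],"twist": [0,0,0]},{"linear": [-5.3,-37,3],"twist": [0,0,0]},{"linear": [-5.3,-36,3],"twist": [0,0,0]},{"linear": [0,0,30],"twist": [0,0,0]},{"linear": [0,0,30],"twist": [0,0,0]},{"linear": [0,0,0],"twist": [0,0,0]}], "jaw": 0.78}}

```text
time: 15.6
tool_pos: [0.4337, -0.1279, 0.1366]
ee_rot: [-0.004, 0.02, 1.0, 0.0]
force: [0.3, -0.9, 0.3]
width: 0.0666
grasp_force: 0.0
```

Run:
```python
from h import *
obs(); go(.437,-.128,.048)
```

```text
t 15.6 tcp [ 0.4337 -0.1279  0.1366] R [[-0.999, 0.041, -0.007], [0.041, 0.999, 0.0], [0.007, -0.0, -1.0]] F [ 0.3 -0.9  0.3] w 0.0666 gf 0.0 j [-0.16  0.34  0.44  2.19 -0.23  0.67  1.97]
d tool mm [-4.   0.  88.6]
```

>>> {"name": "servo_tool", "arguments": {"deltas": [{"linear": [-2,0,30],"twist": [0,0,0]},{"linear": [0,0,25],"twist": [0,0,0]},{"linear": [0,0,20],"twist": [0,0,0]},{"linear": [0,0,12],"twist": [0,0,0]},{"linear": [0,0,0],"twist": [0,0,0]}]}}

```text
time: 16.23
tool_pos: [0.438, -0.1282, 0.0521]
ee_rot: [-0.0, 0.02, 1.0, 0.0]
force: [0.0, 0.4, 0.4]
width: 0.0667
grasp_force: 0.0
```

>>> {"name": "servo_tool", "arguments": {"deltas": [{"linear": [0,0,0],"twist": [0,0,0]},{"linear": [0,0,0],"twist": [0,0,0]},{"linear": [0,0,0],"twist": [0,0,0]},{"linear": [0,0,0],"twist": [0,0,0]},{"linear": [0,0,0],"twist": [0,0,0]}], "jaw": 0.4}}

```text
time: 16.85
tool_pos: [0.4389, -0.1283, 0.0533]
ee_rot: [0.001, 0.02, 1.0, 0.0]
force: [-2.2, 0.1, 7.2]
width: 0.0492
grasp_force: 62.3
```

>>> {"name": "servo_tool", "arguments": {"deltas": [{"linear": [0,0,-10],"twist": [0,0,0]},{"linear": [0,0,-25],"twist": [0,0,0]},{"linear": [0,0,-35],"twist": [0,0,0]},{"linear": [0,0,-35],"twist": [0,0,0]},{"linear": [0,0,-30],"twist": [0,0,0]},{"linear": [0,0,-10],"twist": [0,0,0]}]}}

```text
time: 17.6
tool_pos: [0.4388, -0.1282, 0.1992]
ee_rot: [0.002, 0.02, 1.0, 0.0]
force: [-0.6, -0.3, -1.6]
width: 0.0497
grasp_force: 61.9
```

>>> {"name": "servo_tool", "arguments": {"deltas": [{"linear": [0,20,0],"twist": [0,0,0]},{"linear": [0,38,0],"twist": [0,0,0]},{"linear": [0,38,0],"twist": [0,0,0]},{"linear": [0,38,0],"twist": [0,0,0]},{"linear": [0,38,0],"twist": [0,0,0]},{"linear": [0,38,0],"twist": [0,0,0]},{"linear": [0,38,0],"twist": [0,0,0]},{"linear": [0,38,0],"twist": [0,0,0]},{"linear": [0,38,0],"twist": [0,0,0]},{"linear": [-10,38,0],"twist": [0,0,0]},{"linear": [-15,25,0],"twist": [0,0,0]},{"linear": [-15,10,0],"twist": [0,0,0]}]}}

```text
time: 19.1
tool_pos: [0.4934, 0.2687, 0.1961]
ee_rot: [-0.001, 0.019, 1.0, -0.0]
force: [-0.0, -0.1, -1.8]
width: 0.0493
grasp_force: 62.0
```

```bash
cat > chk.py <<'E'
from fit import *
import sys
# kit in hand / placed, from both cameras; chamber = cooler origin (.475,.190) yaw -2.3
obs()
for cam in ['top','scene']:
    p,d=snap(cam,sys.argv[1]+cam+'.png'); W=cloud(cam,d); z=W[...,2]; p=p.astype(int)
    r,g,b=p[...,0],p[...,1],p[...,2]; red=(r>g*1.8)&(r>b*1.8)&(r>60)&(W[...,1]<.34)&(W[...,0]<.6)&(W[...,0]>.3)&(z<.25)
    for k in comps(red,40):
        q=W[k]; print(cam,rect(W,k),'z',np.round(np.percentile(q[:,2],[3,97]),3),'y',np.round(np.percentile(q[:,1],[2,98]),3),'x',np.round(np.percentile(q[:,0],[2,98]),3))
E
python3 chk.py a; python3 -c "
from h import *
go(.4976,.267,.062)"
```

```text
t 19.1 tcp [0.4934 0.2687 0.1961] R [[-0.999, 0.037, -0.002], [0.037, 0.999, -0.001], [0.002, -0.001, -1.0]] F [-0.  -0.1 -1.8] w 0.0493 gf 61.992859840393066 j [-0.78  0.39  0.28  1.89 -0.14  0.88  1.1 ]
top (264, array([537., 276.]), array([94., 25.]), 65.4, np.float64(0.1992)) z [0.096 0.203] y [0.239 0.292] x [0.511 0.555]
top (480, array([465., 269.]), array([50., 35.]), 87.9, np.float64(0.2)) z [0.164 0.203] y [0.245 0.291] x [0.447 0.479]
top (929, array([ 433., -203.]), array([50., 94.]), 86.7, np.float64(0.0571)) z [0.045 0.061] y [-0.228 -0.178] x [0.389 0.476]
top (994, array([ 427., -290.]), array([94., 58.]), 0.5, np.float64(0.0569)) z [0.036 0.061] y [-0.31  -0.261] x [0.381 0.468]
scene (455, array([492., 254.]), array([76., 92.]), 88.0, np.float64(0.1767)) z [0.149 0.203] y [0.238 0.288] x [0.448 0.536]
scene (1481, array([ 433., -206.]), array([222., 102.]), 86.6, np.float64(0.0559)) z [0.019 0.06 ] y [-0.314 -0.183] x [0.379 0.471]
scene (72, array([ 332., -593.]), array([ 3., 64.]), 89.7, np.float64(0.0484)) z [0.044 0.055] y [-0.594 -0.592] x [0.302 0.361]
d tool mm [ -3.1  -0.5 134.2]
```

>>> {"name": "servo_tool", "arguments": {"deltas": [{"linear": [-2,0,25],"twist": [0,0,0]},{"linear": [0,0,35],"twist": [0,0,0]},{"linear": [0,0,30],"twist": [0,0,0]},{"linear": [0,0,22],"twist": [0,0,0]},{"linear": [0,0,12],"twist": [0,0,0]},{"linear": [0,0,6],"twist": [0,0,0]},{"linear": [0,0,3],"twist": [0,0,0]},{"linear": [0,0,0],"twist": [0,0,0]},{"linear": [0,0,0],"twist": [0,0,0]}]}}

```text
time: 20.32
tool_pos: [0.4965, 0.267, 0.0649]
ee_rot: [0.0, 0.02, 1.0, 0.0]
force: [0.2, 0.1, -0.9]
width: 0.049
grasp_force: 62.0
```

```bash
python3 chk.py b
```

```text
t 20.32 tcp [0.4965 0.267  0.0649] R [[-0.999, 0.04, 0.001], [0.04, 0.999, 0.001], [-0.001, 0.001, -1.0]] F [ 0.2  0.1 -0.9] w 0.049 gf 61.968348026275635 j [-0.73  0.6   0.23  1.95 -0.22  0.62  1.17]
top (169, array([528., 249.]), array([52., 24.]), 63.2, np.float64(0.0688)) z [0.041 0.173] y [0.232 0.272] x [0.511 0.538]
top (344, array([468., 263.]), array([55., 35.]), 85.7, np.float64(0.0687)) z [0.036 0.072] y [0.242 0.29 ] x [0.451 0.482]
top (931, array([ 433., -203.]), array([50., 94.]), 86.8, np.float64(0.0571)) z [0.047 0.061] y [-0.227 -0.178] x [0.388 0.476]
top (991, array([ 427., -290.]), array([94., 58.]), 0.4, np.float64(0.0569)) z [0.035 0.061] y [-0.31  -0.261] x [0.381 0.468]
scene (78, array([473., 270.]), array([60., 48.]), 61.2, np.float64(0.0698)) z [0.052 0.072] y [0.237 0.29 ] x [0.454 0.505]
scene (125, array([521., 239.]), array([47., 29.]), 30.3, np.float64(0.0454)) z [0.019 0.071] y [0.234 0.255] x [0.501 0.538]
scene (1481, array([ 434., -207.]), array([228.,  98.]), 83.9, np.float64(0.0558)) z [0.018 0.06 ] y [-0.314 -0.183] x [0.38  0.472]
scene (71, array([ 333., -593.]), array([ 3., 62.]), 89.3, np.float64(0.0483)) z [0.044 0.054] y [-0.595 -0.592] x [0.303 0.362]
```

View pics/btop.png

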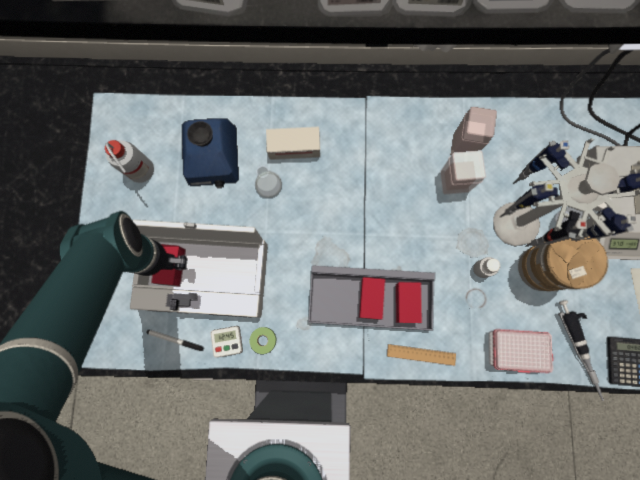

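The kit is at (168,265) inside the chamber, about 3 mm off the floor. The tray has been knocked about 12 mm to the left. I'll lower and release.

>>> {"name": "servo_tool", "arguments": {"deltas": [{"linear": [0,0,3],"twist": [0,0,0]},{"linear": [0,0,1],"twist": [0,0,0]},{"linear": [0,0,0],"twist": [0,0,0]}]}}

```text
time: 20.8
tool_pos: [0.4964, 0.267, 0.0614]
ee_rot: [0.0, 0.02, 1.0, 0.0]
force: [-2.1, -1.0, 8.9]
width: 0.0488
grasp_force: 63.2
```

>>> {"name": "servo_tool", "arguments": {"deltas": [{"linear": [0,0,0],"twist": [0,0,0]},{"linear": [0,0,0],"twist": [0,0,0]},{"linear": [0,0,0],"twist": [0,0,0]},{"linear": [0,0,-20],"twist": [0,0,0]},{"linear": [5,0,-40],"twist": [0,0,0]},{"linear": [15,0,-50],"twist": [0,0,0]},{"linear": [15,0,-30],"twist": [0,0,0]},{"linear": [5,-30,0],"twist": [0,0,0]},{"linear": [3,-40,0],"twist": [0,0,0]},{"linear": [3,-40,0],"twist": [0,0,0]},{"linear": [3,-40,0],"twist": [0,0,0]},{"linear": [3,-40,0],"twist": [0,0,0]}], "jaw": 0.71}}

```text
time: 22.3
tool_pos: [0.4365, 0.0778, 0.2016]
ee_rot: [0.001, 0.02, 1.0, 0.001]
force: [0.3, 0.3, 0.1]
width: 0.0606
grasp_force: 0.0
```

```bash
python3 chk.py c; python3 tray.py
```

```text
t 22.3 tcp [0.4365 0.0778 0.2016] R [[-0.999, 0.041, 0.002], [0.041, 0.999, 0.001], [-0.002, 0.001, -1.0]] F [0.3 0.3 0.1] w 0.0606 gf 0.0 j [-0.59  0.19  0.38  2.16 -0.1   0.8   1.38]
top (927, array([ 433., -203.]), array([50., 94.]), 86.7, np.float64(0.0571)) z [0.048 0.061] y [-0.228 -0.178] x [0.388 0.476]
top (992, array([ 427., -290.]), array([58., 95.]), 89.8, np.float64(0.057)) z [0.036 0.061] y [-0.31  -0.261] x [0.381 0.468]
scene (282, array([476., 260.]), array([134.,  90.]), 23.1, np.float64(0.0595)) z [0.02  0.069] y [0.235 0.287] x [0.463 0.538]
scene (1484, array([ 433., -206.]), array([225., 100.]), 84.5, np.float64(0.0561)) z [0.019 0.06 ] y [-0.314 -0.183] x [0.38 0.47]
scene (70, array([ 332., -593.]), array([ 3., 63.]), 89.1, np.float64(0.0486)) z [0.044 0.054] y [-0.595 -0.592] x [0.302 0.361]
t 22.4 tcp [0.4361 0.075  0.2015] R [[-0.999, 0.047, 0.001], [0.047, 0.999, 0.0], [-0.001, 0.0, -1.0]] F [ 0.2 -0.1 -0.4] w 0.0606 gf 0.0 j [-0.59  0.19  0.39  2.16 -0.1   0.8   1.38]
wall (409, array([ 424., -203.]), array([283., 111.]), 88.2, np.float64(0.0359))
kit (903, array([ 431., -203.]), array([50., 89.]), 86.5, np.float64(0.0571))
kit (925, array([ 425., -286.]), array([50., 90.]), 89.9, np.float64(0.057))
front in cooler x, mm: right/left thirds [-1.8, -3.0, -3.9]
```

>>> {"name": "servo_tool", "arguments": {"deltas": [{"linear": [-1,-35,0],"twist": [0,0,0]},{"linear": [-1,-45,0],"twist": [0,0,0]},{"linear": [-1,-45,0],"twist": [0,0,0]},{"linear": [-1,-45,0],"twist": [0,0,0]},{"linear": [-1,-45,0],"twist": [0,0,0]},{"linear": [-1,-40,0],"twist": [0,0,0]},{"linear": [0,-24,20],"twist": [0,0,0]},{"linear": [0,0,40],"twist": [0,0,0]},{"linear": [0,0,20],"twist": [0,0,0]},{"linear": [0,0,0],"twist": [0,0,0]},{"linear": [0,0,0],"twist": [0,0,0]}], "jaw": 0.78}}

```text
time: 23.82
tool_pos: [0.4324, -0.1997, 0.1213]
ee_rot: [0.001, 0.02, 1.0, -0.0]
force: [-0.0, -0.3, -0.5]
width: 0.0666
grasp_force: 0.0
```

Run:
```python
from h import *
obs(); go(.4315,-.204,.049)
```

```text
t 23.82 tcp [ 0.4324 -0.1997  0.1213] R [[-0.999, 0.039, 0.002], [0.039, 0.999, -0.0], [-0.002, -0.0, -1.0]] F [-0.  -0.3 -0.5] w 0.0666 gf 0.0 j [-0.05  0.41  0.49  2.15 -0.32  0.65  2.2 ]
d tool mm [ 0.8 -4.3 72.3]
```

>>> {"name": "servo_tool", "arguments": {"deltas": [{"linear": [1,-4,20],"twist": [0,0,0]},{"linear": [0,0,25],"twist": [0,0,0]},{"linear": [0,0,15],"twist": [0,0,0]},{"linear": [0,0,10],"twist": [0,0,0]},{"linear": [0,0,0],"twist": [0,0,0]}]}}

```text
time: 24.45
tool_pos: [0.4301, -0.2038, 0.0502]
ee_rot: [-0.0, 0.02, 1.0, 0.0]
force: [0.7, -0.3, -0.2]
width: 0.0669
grasp_force: 0.0
```

>>> {"name": "servo_tool", "arguments": {"deltas": [{"linear": [0,0,0],"twist": [0,0,0]},{"linear": [0,0,0],"twist": [0,0,0]},{"linear": [0,0,0],"twist": [0,0,0]},{"linear": [0,0,0],"twist": [0,0,0]},{"linear": [0,0,-10],"twist": [0,0,0]},{"linear": [0,0,-25],"twist": [0,0,0]},{"linear": [0,0,-35],"twist": [0,0,0]},{"linear": [0,0,-35],"twist": [0,0,0]},{"linear": [0,0,-35],"twist": [0,0,0]},{"linear": [0,0,-10],"twist": [0,0,0]},{"linear": [0,0,0],"twist": [0,0,0]}], "jaw": 0.4}}

```text
time: 25.82
tool_pos: [0.4301, -0.2036, 0.2005]
ee_rot: [0.0, 0.02, 1.0, 0.0]
force: [-0.5, 0.2, -2.1]
width: 0.0491
grasp_force: 62.0
```

```bash
python3 chk.py d; python3 -c "
from h import *
go(.497,.189,.2)"
```

```text
t 25.82 tcp [ 0.4301 -0.2036  0.2005] R [[-0.999, 0.04, 0.001], [0.04, 0.999, 0.0], [-0.001, 0.0, -1.0]] F [-0.5  0.2 -2.1] w 0.0491 gf 61.99268817901611 j [-0.12  0.27  0.58  2.1  -0.2   0.83  2.1 ]
top (1042, array([495., 265.]), array([51., 89.]), 86.3, np.float64(0.0649)) z [0.03  0.069] y [0.239 0.289] x [0.452 0.537]
scene (283, array([476., 245.]), array([144.,  87.]), 37.5, np.float64(0.0595)) z [0.022 0.068] y [0.235 0.29 ] x [0.461 0.538]
scene (747, array([ 429., -219.]), array([80., 92.]), 85.4, np.float64(0.186)) z [0.155 0.208] y [-0.233 -0.18 ] x [0.384 0.47 ]
scene (817, array([ 429., -253.]), array([103., 124.]), 0.3, np.float64(0.0552)) z [0.018 0.06 ] y [-0.314 -0.265] x [0.379 0.467]
scene (70, array([ 331., -593.]), array([ 3., 61.]), 88.9, np.float64(0.0486)) z [0.044 0.053] y [-0.595 -0.592] x [0.301 0.36 ]
d tool mm [-51.8 394.8  -0.6]
```

>>> {"name": "servo_tool", "arguments": {"deltas": [{"linear": [0,20,0],"twist": [0,0,0]},{"linear": [0,38,0],"twist": [0,0,0]},{"linear": [0,38,0],"twist": [0,0,0]},{"linear": [0,38,0],"twist": [0,0,0]},{"linear": [0,38,0],"twist": [0,0,0]},{"linear": [0,38,0],"twist": [0,0,0]},{"linear": [0,38,0],"twist": [0,0,0]},{"linear": [0,38,0],"twist": [0,0,0]},{"linear": [-5,38,0],"twist": [0,0,0]},{"linear": [-15,38,0],"twist": [0,0,0]},{"linear": [-16,22,0],"twist": [0,0,0]},{"linear": [-16,10,0],"twist": [0,0,0]}]}}

```text
time: 27.42
tool_pos: [0.4974, 0.1891, 0.1984]
ee_rot: [-0.001, 0.019, 1.0, -0.001]
force: [0.5, 0.5, -0.7]
width: 0.0496
grasp_force: 62.1
```

>>> {"name": "servo_tool", "arguments": {"deltas": [{"linear": [0,0,25],"twist": [0,0,0]},{"linear": [0,0,35],"twist": [0,0,0]},{"linear": [0,0,30],"twist": [0,0,0]},{"linear": [0,0,20],"twist": [0,0,0]},{"linear": [0,0,0],"twist": [0,0,0]},{"linear": [0,0,0],"twist": [0,0,0]}]}}

```text
time: 28.18
tool_pos: [0.498, 0.1874, 0.0901]
ee_rot: [-0.0, 0.02, 1.0, -0.0]
force: [-0.4, -0.4, -1.3]
width: 0.0492
grasp_force: 62.0
```

```bash
python3 chk.py e; python3 -c "
from h import *
go(.496,.188,.06)"
```

```text
t 28.18 tcp [0.498  0.1874 0.0901] R [[-0.999, 0.041, -0.0], [0.041, 0.999, -0.0], [0.0, -0.0, -1.0]] F [-0.4 -0.4 -1.3] w 0.0492 gf 62.04429030418396 j [-0.66  0.52  0.3   2.02 -0.25  0.64  1.33]
top (166, array([531., 167.]), array([51., 24.]), 58.3, np.float64(0.0955)) z [0.059 0.148] y [0.155 0.187] x [0.513 0.542]
top (337, array([470., 186.]), array([52., 32.]), 88.7, np.float64(0.0958)) z [0.058 0.101] y [0.163 0.21 ] x [0.454 0.484]
top (203, array([463., 260.]), array([35., 25.]), 89.7, np.float64(0.0646)) z [0.027 0.069] y [0.243 0.275] x [0.45  0.473]
top (989, array([ 427., -289.]), array([94., 57.]), 0.4, np.float64(0.057)) z [0.035 0.061] y [-0.31  -0.261] x [0.381 0.468]
scene (440, array([476., 217.]), array([103., 182.]), 15.5, np.float64(0.0782)) z [0.047 0.099] y [0.156 0.284] x [0.453 0.539]
scene (819, array([ 430., -252.]), array([105., 127.]), 0.4, np.float64(0.0555)) z [0.018 0.06 ] y [-0.315 -0.266] x [0.379 0.467]
scene (69, array([ 332., -593.]), array([ 3., 63.]), 89.5, np.float64(0.0486)) z [0.044 0.054] y [-0.595 -0.592] x [0.303 0.361]
d tool mm [ 2.5  0.1 30.9]
```

>>> {"name": "servo_tool", "arguments": {"deltas": [{"linear": [2,0,12],"twist": [0,0,0]},{"linear": [0,0,9],"twist": [0,0,0]},{"linear": [0,0,6],"twist": [0,0,0]},{"linear": [0,0,3],"twist": [0,0,0]},{"linear": [0,0,1],"twist": [0,0,0]},{"linear": [0,0,0],"twist": [0,0,0]}]}}

```text
time: 29.02
tool_pos: [0.4961, 0.1878, 0.0594]
ee_rot: [0.0, 0.02, 1.0, 0.0]
force: [0.5, 0.3, -0.5]
width: 0.049
grasp_force: 62.1
```

>>> {"name": "servo_tool", "arguments": {"deltas": [{"linear": [0,0,0],"twist": [0,0,0]},{"linear": [0,0,0],"twist": [0,0,0]},{"linear": [0,0,0],"twist": [0,0,0]},{"linear": [0,0,-20],"twist": [0,0,0]},{"linear": [5,0,-40],"twist": [0,0,0]},{"linear": [15,0,-50],"twist": [0,0,0]},{"linear": [15,0,-30],"twist": [0,0,0]},{"linear": [5,-30,0],"twist": [0,0,0]},{"linear": [3,-40,0],"twist": [0,0,0]},{"linear": [3,-40,0],"twist": [0,0,0]},{"linear": [3,-40,0],"twist": [0,0,0]},{"linear": [3,-40,0],"twist": [0,0,0]}], "jaw": 0.71}}

```text
time: 30.52
tool_pos: [0.436, -0.0012, 0.1995]
ee_rot: [0.0, 0.02, 1.0, 0.0]
force: [0.7, 0.2, 0.3]
width: 0.0608
grasp_force: 0.0
```

```bash
python3 chk.py f; python3 tray.py;python3 -c "
from h import *
go(.425,-.287,.2)"
```

```text
t 30.52 tcp [ 0.436  -0.0012  0.1995] R [[-0.999, 0.04, 0.001], [0.04, 0.999, 0.0], [-0.001, 0.0, -1.0]] F [0.7 0.2 0.3] w 0.0608 gf 0.0 j [-0.51  0.19  0.48  2.18 -0.12  0.8   1.59]
top (1044, array([494., 265.]), array([51., 88.]), 85.7, np.float64(0.0649)) z [0.031 0.069] y [0.239 0.289] x [0.452 0.537]
top (852, array([496., 187.]), array([50., 89.]), 85.7, np.float64(0.0653)) z [0.057 0.069] y [0.161 0.21 ] x [0.454 0.539]
top (991, array([ 427., -290.]), array([94., 58.]), 0.5, np.float64(0.0569)) z [0.035 0.061] y [-0.31  -0.261] x [0.381 0.468]
scene (502, array([492., 225.]), array([133., 114.]), 82.0, np.float64(0.0647)) z [0.03  0.069] y [0.158 0.285] x [0.458 0.539]
scene (822, array([ 430., -253.]), array([105., 126.]), 0.5, np.float64(0.0551)) z [0.018 0.06 ] y [-0.315 -0.265] x [0.379 0.467]
scene (71, array([ 332., -594.]), array([ 3., 63.]), 89.3, np.float64(0.0487)) z [0.044 0.054] y [-0.595 -0.592] x [0.301 0.362]
t 30.62 tcp [ 0.4356 -0.0039  0.1995] R [[-0.999, 0.047, 0.0], [0.047, 0.999, -0.001], [-0.0, -0.001, -1.0]] F [ 0.2  0.2 -0.4] w 0.0608 gf 0.0 j [-0.5   0.19  0.49  2.18 -0.12  0.8   1.58]
wall (413, array([ 424., -202.]), array([283., 111.]), 88.2, np.float64(0.0358))
kit (931, array([ 424., -286.]), array([50., 89.]), 89.8, np.float64(0.0572))
front in cooler x, mm: right/left thirds [-1.8, -3.0, -3.9]
d tool mm [  -1.7 -285.6   -0.5]
```

>>> {"name": "servo_tool", "arguments": {"deltas": [{"linear": [0,-35,0],"twist": [0,0,0]},{"linear": [0,-45,0],"twist": [0,0,0]},{"linear": [0,-45,0],"twist": [0,0,0]},{"linear": [0,-45,0],"twist": [0,0,0]},{"linear": [0,-45,0],"twist": [0,0,0]},{"linear": [0,-45,0],"twist": [0,0,0]},{"linear": [0,-26,20],"twist": [0,0,0]},{"linear": [0,0,40],"twist": [0,0,0]},{"linear": [0,0,20],"twist": [0,0,0]},{"linear": [0,0,0],"twist": [0,0,0]},{"linear": [0,0,0],"twist": [0,0,0]}], "jaw": 0.78}}

```text
time: 32.05
tool_pos: [0.4257, -0.2855, 0.12]
ee_rot: [0.001, 0.02, 1.0, -0.0]
force: [-0.8, -1.2, 1.0]
width: 0.067
grasp_force: 0.0
```

Run:
```python
from h import *
obs(); go(.425,-.2875,.049)
```

```text
t 32.05 tcp [ 0.4257 -0.2855  0.12  ] R [[-0.999, 0.039, 0.001], [0.039, 0.999, -0.0], [-0.001, -0.0, -1.0]] F [-0.8 -1.2  1. ] w 0.067 gf 0.0 j [ 0.09  0.47  0.54  2.07 -0.38  0.7   2.41]
d tool mm [ 0.7 -2.  71. ]
```

>>> {"name": "servo_tool", "arguments": {"deltas": [{"linear": [0,-2,20],"twist": [0,0,0]},{"linear": [0,0,25],"twist": [0,0,0]},{"linear": [0,0,15],"twist": [0,0,0]},{"linear": [0,0,10],"twist": [0,0,0]},{"linear": [0,0,0],"twist": [0,0,0]}]}}

```text
time: 32.67
tool_pos: [0.4247, -0.2877, 0.0492]
ee_rot: [-0.0, 0.02, 1.0, 0.0]
force: [-0.3, -0.5, 0.7]
width: 0.0668
grasp_force: 0.0
```

>>> {"name": "servo_tool", "arguments": {"deltas": [{"linear": [0,0,0],"twist": [0,0,0]},{"linear": [0,0,0],"twist": [0,0,0]},{"linear": [0,0,0],"twist": [0,0,0]},{"linear": [0,0,0],"twist": [0,0,0]},{"linear": [0,0,-10],"twist": [0,0,0]},{"linear": [0,0,-25],"twist": [0,0,0]},{"linear": [0,0,-35],"twist": [0,0,0]},{"linear": [0,0,-35],"twist": [0,0,0]},{"linear": [0,0,-35],"twist": [0,0,0]},{"linear": [0,0,-10],"twist": [0,0,0]},{"linear": [0,0,0],"twist": [0,0,0]}], "jaw": 0.4}}

```text
time: 34.05
tool_pos: [0.4247, -0.2874, 0.1994]
ee_rot: [0.0, 0.02, 1.0, 0.0]
force: [-0.3, -0.7, -1.7]
width: 0.0495
grasp_force: 61.5
```

```bash
python3 chk.py g; python3 -c "
from h import *
go(.493,.110,.2)"
```

```text
t 34.05 tcp [ 0.4247 -0.2874  0.1994] R [[-0.999, 0.04, 0.001], [0.04, 0.999, 0.0], [-0.001, 0.0, -1.0]] F [-0.3 -0.7 -1.7] w 0.0495 gf 61.47258716344368 j [ 0.01  0.34  0.63  2.02 -0.27  0.86  2.32]
top (1051, array([495., 265.]), array([51., 89.]), 87.2, np.float64(0.0648)) z [0.031 0.069] y [0.239 0.289] x [0.452 0.537]
top (1011, array([497., 187.]), array([51., 90.]), 87.0, np.float64(0.0649)) z [0.03  0.069] y [0.161 0.21 ] x [0.454 0.539]
top (126, array([ 459., -267.]), array([18., 39.]), 45.6, np.float64(0.2057)) z [0.168 0.209] y [-0.284 -0.261] x [0.445 0.468]
scene (503, array([486., 238.]), array([111., 168.]), 1.4, np.float64(0.0648)) z [0.031 0.068] y [0.158 0.286] x [0.458 0.538]
scene (814, array([ 422., -301.]), array([93., 81.]), 3.6, np.float64(0.1891)) z [0.155 0.208] y [-0.314 -0.265] x [0.378 0.465]
scene (70, array([ 330., -593.]), array([ 4., 60.]), 88.2, np.float64(0.0491)) z [0.044 0.053] y [-0.595 -0.592] x [0.301 0.359]
d tool mm [-53.  399.6  -1.6]
```

>>> {"name": "servo_tool", "arguments": {"deltas": [{"linear": [0,20,0],"twist": [0,0,0]},{"linear": [0,38,0],"twist": [0,0,0]},{"linear": [0,38,0],"twist": [0,0,0]},{"linear": [0,38,0],"twist": [0,0,0]},{"linear": [0,38,0],"twist": [0,0,0]},{"linear": [0,38,0],"twist": [0,0,0]},{"linear": [0,38,0],"twist": [0,0,0]},{"linear": [0,38,0],"twist": [0,0,0]},{"linear": [-5,38,0],"twist": [0,0,0]},{"linear": [-15,38,0],"twist": [0,0,0]},{"linear": [-16,25,0],"twist": [0,0,0]},{"linear": [-17,12,0],"twist": [0,0,0]}]}}

```text
time: 35.65
tool_pos: [0.4932, 0.1104, 0.1976]
ee_rot: [-0.001, 0.019, 1.0, -0.0]
force: [-0.6, -0.7, -1.7]
width: 0.0493
grasp_force: 61.6
```

>>> {"name": "servo_tool", "arguments": {"deltas": [{"linear": [0,0,25],"twist": [0,0,0]},{"linear": [0,0,35],"twist": [0,0,0]},{"linear": [0,0,30],"twist": [0,0,0]},{"linear": [0,0,20],"twist": [0,0,0]},{"linear": [0,0,0],"twist": [0,0,0]},{"linear": [0,0,0],"twist": [0,0,0]}]}}

```text
time: 36.4
tool_pos: [0.4938, 0.1085, 0.0892]
ee_rot: [-0.0, 0.02, 1.0, -0.0]
force: [0.5, 0.8, -0.5]
width: 0.0495
grasp_force: 61.6
```

```bash
python3 chk.py k; python3 -c "
from h import *
go(.493,.110,.059)"
```

```text
t 36.4 tcp [0.4938 0.1085 0.0892] R [[-0.999, 0.041, -0.0], [0.041, 0.999, -0.0], [0.0, -0.0, -1.0]] F [ 0.5  0.8 -0.5] w 0.0495 gf 61.569422191532794 j [-0.59  0.5   0.37  2.09 -0.31  0.61  1.53]
top (93, array([522.,  84.]), array([42., 15.]), 32.0, np.float64(0.0947)) z [0.057 0.154] y [0.078 0.1  ] x [0.51  0.536]
top (303, array([465., 107.]), array([34., 49.]), 0.8, np.float64(0.0962)) z [0.062 0.1  ] y [0.083 0.129] x [0.449 0.478]
scene (476, array([478., 205.]), array([256., 113.]), 71.7, np.float64(0.0682)) z [0.056 0.099] y [0.081 0.286] x [0.447 0.534]
scene (84, array([510.,  74.]), array([56., 22.]), 40.6, np.float64(0.0809)) z [0.063 0.102] y [0.064 0.087] x [0.501 0.537]
scene (72, array([ 331., -593.]), array([ 3., 61.]), 89.1, np.float64(0.0482)) z [0.044 0.055] y [-0.595 -0.591] x [0.301 0.361]
d tool mm [ 1.3  1.1 30.9]
```

View pics/ktop.png

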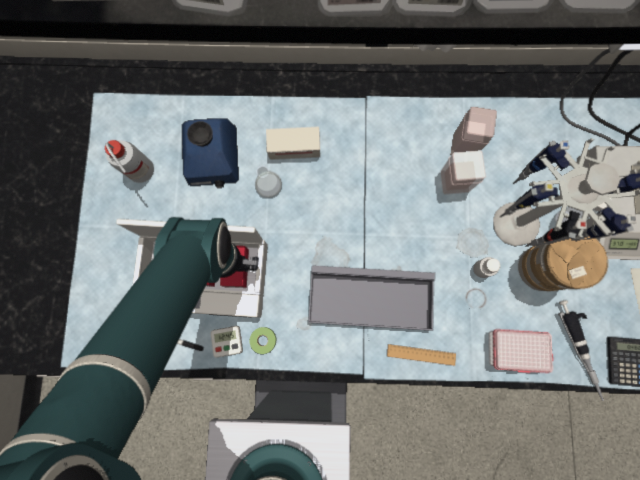

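The tray is empty, and the last kit hangs over the right-hand slot at (238,265). I'll set it down.

>>> {"name": "servo_tool", "arguments": {"deltas": [{"linear": [2,1,12],"twist": [0,0,0]},{"linear": [0,0,9],"twist": [0,0,0]},{"linear": [0,0,6],"twist": [0,0,0]},{"linear": [0,0,3],"twist": [0,0,0]},{"linear": [0,0,1],"twist": [0,0,0]},{"linear": [0,0,0],"twist": [0,0,0]}]}}

```text
time: 37.25
tool_pos: [0.492, 0.1099, 0.0584]
ee_rot: [0.0, 0.02, 1.0, 0.0]
force: [0.6, 0.2, -1.8]
width: 0.0496
grasp_force: 61.6
```

>>> {"name": "servo_tool", "arguments": {"deltas": [{"linear": [0,0,0],"twist": [0,0,0]},{"linear": [0,0,0],"twist": [0,0,0]},{"linear": [0,0,0],"twist": [0,0,0]},{"linear": [0,0,-20],"twist": [0,0,0]},{"linear": [5,0,-40],"twist": [0,0,0]},{"linear": [15,0,-50],"twist": [0,0,0]},{"linear": [15,0,-50],"twist": [0,0,0]},{"linear": [5,-10,-40],"twist": [0,0,0]},{"linear": [0,-40,-40],"twist": [0,0,0]},{"linear": [0,-50,0],"twist": [0,0,0]},{"linear": [0,-50,0],"twist": [0,0,0]},{"linear": [0,0,0],"twist": [0,0,0]}], "jaw": 0.71}}

```text
time: 38.75
tool_pos: [0.4453, -0.042, 0.2987]
ee_rot: [0.001, 0.024, 1.0, 0.0]
force: [-0.1, 0.5, -0.3]
width: 0.0607
grasp_force: 0.0
```

```bash
python3 chk.py m; python3 tray.py
python3 - <<'E'
from h import *
go(.620,.189,.3)
p,d=snap('top'); W=cloud('top',d); z=W[...,2]
m=(W[...,0]>.5)&(W[...,0]<.64)&(W[...,1]>.04)&(W[...,1]<.34)
q=W[m]
for lo,hi in ((.1,.15),(.15,.19),(.19,.21)):
    k=(q[:,2]>lo)&(q[:,2]<hi); print(lo,k.sum(),np.percentile(q[k],[5,50,95],axis=0).round(3).tolist())
E
```

```text
t 38.75 tcp [ 0.4453 -0.042   0.2987] R [[-0.999, 0.048, 0.001], [0.048, 0.999, 0.0], [-0.001, 0.0, -1.0]] F [-0.1  0.5 -0.3] w 0.0607 gf 0.0 j [-0.58  0.05  0.64  2.06 -0.04  1.04  1.59]
top (1042, array([495., 265.]), array([51., 89.]), 85.3, np.float64(0.0649)) z [0.031 0.069] y [0.239 0.289] x [0.452 0.537]
top (1008, array([496., 186.]), array([51., 89.]), 87.6, np.float64(0.0649)) z [0.029 0.069] y [0.161 0.21 ] x [0.454 0.538]
scene (579, array([489., 201.]), array([242., 115.]), 84.7, np.float64(0.0662)) z [0.055 0.069] y [0.084 0.285] x [0.454 0.537]
scene (70, array([ 332., -593.]), array([62.,  4.]), 0.4, np.float64(0.0487)) z [0.044 0.054] y [-0.594 -0.592] x [0.303 0.36 ]
t 38.85 tcp [ 0.4456 -0.0384  0.2983] R [[-0.999, 0.041, 0.0], [0.041, 0.999, 0.001], [-0.0, 0.001, -1.0]] F [1.  0.6 0.1] w 0.0606 gf 0.0 j [-0.59  0.05  0.63  2.06 -0.04  1.04  1.59]
wall (384, array([ 422., -202.]), array([283., 110.]), 88.7, np.float64(0.0358))
front in cooler x, mm: right/left thirds [-1.9, -3.0, -3.9]
d tool mm [-165.2  233.3   -1.7]
0.1 414 [[0.549, 0.129, 0.103], [0.553, 0.223, 0.126], [0.557, 0.315, 0.147]]
0.15 410 [[0.55, 0.115, 0.152], [0.554, 0.215, 0.171], [0.558, 0.313, 0.188]]
0.19 663 [[0.552, 0.106, 0.192], [0.559, 0.216, 0.197], [0.567, 0.315, 0.2]]
```

All three kits lie flat in the chamber, tops at 68 mm, and the tray is about 3 mm from level. Next I'll go over the lid to its back and push it shut along the arc.

>>> {"name": "servo_tool", "arguments": {"deltas": [{"linear": [-20,33,0],"twist": [0,0,0]},{"linear": [-20,33,0],"twist": [0,0,0]},{"linear": [-20,33,0],"twist": [0,0,0]},{"linear": [-20,33,0],"twist": [0,0,0]},{"linear": [-20,33,0],"twist": [0,0,0]},{"linear": [-20,33,0],"twist": [0,0,0]},{"linear": [-22,33,0],"twist": [0,0,0]},{"linear": [0,0,0],"twist": [0,0,0]},{"linear": [0,0,0],"twist": [0,0,0]}], "jaw": 0}}

```text
time: 40.08
tool_pos: [0.5963, 0.1871, 0.2975]
ee_rot: [-0.001, 0.02, 1.0, -0.0]
force: [-0.3, -0.5, -1.3]
width: -0.0002
grasp_force: 0.0
```

Run:
```python
from h import *
obs(); go(.598,.186,.201)
```

```text
t 40.08 tcp [0.5963 0.1871 0.2975] R [[-0.999, 0.039, -0.001], [0.039, 0.999, -0.001], [0.001, -0.001, -1.0]] F [-0.3 -0.5 -1.3] w -0.0002 gf 0.0 j [-0.74  0.41  0.51  1.65 -0.22  1.14  1.36]
d tool mm [-1.9 -0.9 96.5]
```

>>> {"name": "servo_tool", "arguments": {"deltas": [{"linear": [0,0,30],"twist": [0,0,0]},{"linear": [0,0,40],"twist": [0,0,0]},{"linear": [0,0,26],"twist": [0,0,0]},{"linear": [0,0,0],"twist": [0,0,0]},{"linear": [12,0,0],"twist": [0,0,0]},{"linear": [12,0,0],"twist": [0,0,0]},{"linear": [9,0,0],"twist": [0,0,0]},{"linear": [9,0,0],"twist": [0,0,0]},{"linear": [7,0,0],"twist": [0,0,0]},{"linear": [0,0,0],"twist": [0,0,0]}]}}

```text
time: 41.32
tool_pos: [0.5473, 0.1889, 0.2023]
ee_rot: [-0.0, 0.02, 1.0, 0.0]
force: [1.5, 0.2, 0.7]
width: 0.0
grasp_force: 0.6
```

Run:
```python
from h import *
o=obs(); print('u',((np.array([.5555,.1865])-np.array(o['tool_pos'][:2]))@[.9992,-.0401]*1000).round(1))
p,d=snap('scene'); cv2.imwrite('pics/s7.png',cv2.resize(p[150:300,160:360,::-1],(800,600)))
```

```text
t 41.33 tcp [0.5473 0.1889 0.2023] R [[-0.999, 0.04, -0.001], [0.04, 0.999, 0.0], [0.001, 0.0, -1.0]] F [1.5 0.2 0.7] w 0.0 gf 0.5827097129076719 j [-0.76  0.43  0.48  1.85 -0.25  0.91  1.36]
u 8.3
```

View pics/s7.png

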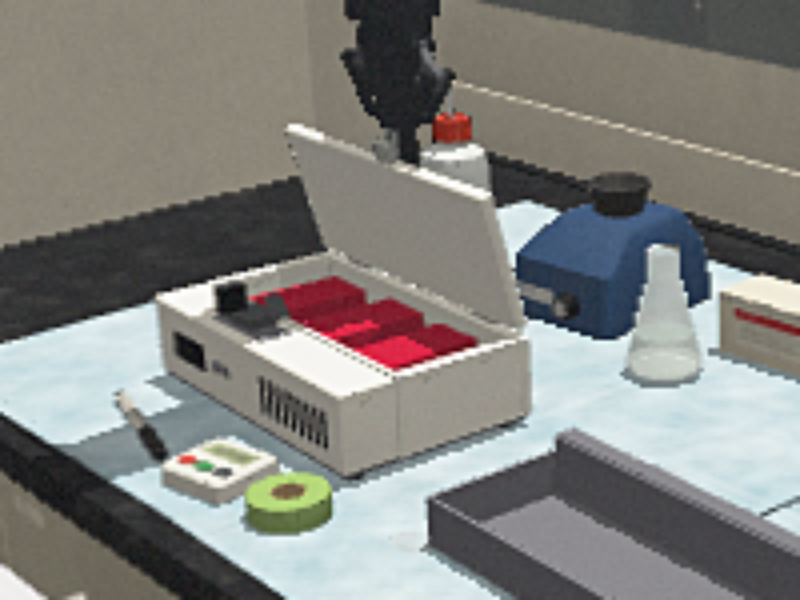

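The lid is tilting forward under the finger at (400,150), and the three kits lie in the chamber.

>>> {"name": "servo_tool", "arguments": {"deltas": [{"linear": [9,0,2],"twist": [0,0,0]},{"linear": [8,0,3],"twist": [0,0,0]},{"linear": [7.5,0,3],"twist": [0,0,0]},{"linear": [8,0,4],"twist": [0,0,0]},{"linear": [7.5,0,4.5],"twist": [0,0,0]},{"linear": [7,0,4.5],"twist": [0,0,0]},{"linear": [7,0,6],"twist": [0,0,0]},{"linear": [6,0,6],"twist": [0,0,0]},{"linear": [6,0,7],"twist": [0,0,0]},{"linear": [5,0,8],"twist": [0,0,0]},{"linear": [4.5,0,8],"twist": [0,0,0]},{"linear": [4,0,8],"twist": [0,0,0]}]}}

```text
time: 42.88
tool_pos: [0.4684, 0.1919, 0.1378]
ee_rot: [0.0, 0.02, 1.0, 0.0]
force: [2.6, -0.1, 2.3]
width: -0.0005
grasp_force: 1.3
```

>>> {"name": "servo_tool", "arguments": {"deltas": [{"linear": [2.5,0,9],"twist": [0,0,0]},{"linear": [2.5,0,9],"twist": [0,0,0]},{"linear": [0,0,5],"twist": [0,0,0]},{"linear": [0,0,3],"twist": [0,0,0]},{"linear": [0,0,0],"twist": [0,0,0]}]}}

```text
time: 43.5
tool_pos: [0.4631, 0.1921, 0.112]
ee_rot: [-0.001, 0.02, 1.0, -0.0]
force: [0.1, -0.1, 3.6]
width: 0.0001
grasp_force: 1.7
```

Run:
```python
from h import *
o=obs(); print('u',((np.array([.5555,.1865])-np.array(o['tool_pos'][:2]))@[.9992,-.0401]*1000).round(1))
p,d=snap('scene'); cv2.imwrite('pics/s8.png',cv2.resize(p[150:300,160:360,::-1],(800,600)))
```

```text
t 43.5 tcp [0.4631 0.1921 0.112 ] R [[-0.999, 0.04, -0.001], [0.04, 0.999, -0.0], [0.001, -0.0, -1.0]] F [ 0.1 -0.1  3.6] w 0.0001 gf 1.722909339951002 j [-0.81  0.45  0.42  2.09 -0.3   0.66  1.35]
u 92.5
```

View pics/s8.png

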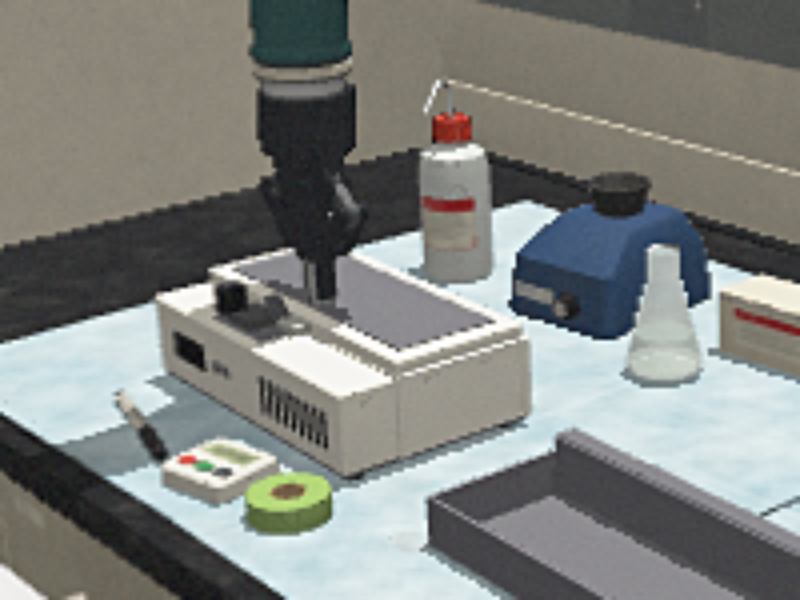

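The lid is nearly down, so I'll press in small steps.

>>> {"name": "servo_tool", "arguments": {"deltas": [{"linear": [0,0,1],"twist": [0,0,0]},{"linear": [0,0,1],"twist": [0,0,0]},{"linear": [0,0,1],"twist": [0,0,0]},{"linear": [0,0,0],"twist": [0,0,0]}]}}

```text
time: 44.05
tool_pos: [0.4631, 0.1921, 0.1106]
ee_rot: [-0.001, 0.02, 1.0, 0.001]
force: [-4.2, -2.0, 19.8]
width: -0.0001
grasp_force: 10.2
```

>>> {"name": "servo_tool", "arguments": {"deltas": [{"linear": [0,0,1],"twist": [0,0,0]},{"linear": [0,0,1],"twist": [0,0,0]},{"linear": [0,0,0],"twist": [0,0,0]}]}}

```text
time: 44.42
tool_pos: [0.4631, 0.1922, 0.1096]
ee_rot: [-0.001, 0.02, 1.0, 0.001]
force: [-9.2, -1.7, 31.5]
width: 0.0001
grasp_force: 16.1
```

>>> {"name": "servo_tool", "arguments": {"deltas": [{"linear": [0,0,-5],"twist": [0,0,0]},{"linear": [0,0,-10],"twist": [0,0,0]},{"linear": [0,0,-40],"twist": [0,0,0]},{"linear": [0,0,-50],"twist": [0,0,0]},{"linear": [0,0,-40],"twist": [0,0,0]},{"linear": [0,40,0],"twist": [0,0,0]},{"linear": [0,50,0],"twist": [0,0,0]},{"linear": [0,50,0],"twist": [0,0,0]},{"linear": [0,50,0],"twist": [0,0,0]},{"linear": [0,50,0],"twist": [0,0,0]},{"linear": [0,0,0],"twist": [0,0,0]},{"linear": [0,0,0],"twist": [0,0,0]}]}}

```text
time: 45.92
tool_pos: [0.473, 0.4308, 0.2515]
ee_rot: [-0.001, 0.02, 1.0, -0.001]
force: [0.1, 0.1, -0.1]
width: 0.0001
grasp_force: 0.0
```

Run:
```python
from tray import *
tray('top9.png')
W0=np.load('Wtop.npy')
p,d=snap('top'); W=cloud('top',d); z=W[...,2]
m=(W[...,0]>.455)&(W[...,0]<.55)&(W[...,1]>.06)&(W[...,1]<.30)&(z<.15)
q=W[m]; A=np.c_[q,np.ones(len(q))]; c=np.linalg.lstsq(np.c_[q[:,:2],np.ones(len(q))],q[:,2],rcond=None)[0]; print('lid slope now',c,np.median(q[:,2]))
q=W0[m]; q=q[~np.isnan(q).any(1)]; c=np.linalg.lstsq(np.c_[q[:,:2],np.ones(len(q))],q[:,2],rcond=None)[0]; print('start',c,np.median(q[:,2]))
for n in ('jar','flask'): print(n,[(np.round(r['xyz'],3),round(r['score'],2)) for r in robot.search_frame(n,'top')[:1]])
p,d=snap('scene'); cv2.imwrite('pics/s9.png',cv2.resize(p[180:340,160:440,::-1],(800,457)))
```

```text
t 45.92 tcp [0.473  0.4308 0.2515] R [[-0.999, 0.041, -0.001], [0.041, 0.999, -0.002], [0.001, -0.002, -1.0]] F [ 0.1  0.1 -0.1] w 0.0001 gf 0.0 j [-1.1   0.47  0.43  1.66 -0.22  1.06  0.92]
wall (417, array([ 424., -203.]), array([283., 112.]), 87.9, np.float64(0.0358))
front in cooler x, mm: right/left thirds [-1.8, -3.1, -3.9]
lid slope now [-0.02896119  0.00297554  0.10235269] 0.08839512233138558
start [-0.03188176  0.00274883  0.10391679] 0.08844579039127543
jar [(array([ 0.505, -0.456,  0.059]), 0.7)]
flask [(array([0.691, 0.046, 0.044]), 0.73)]
```

View pics/s9.png

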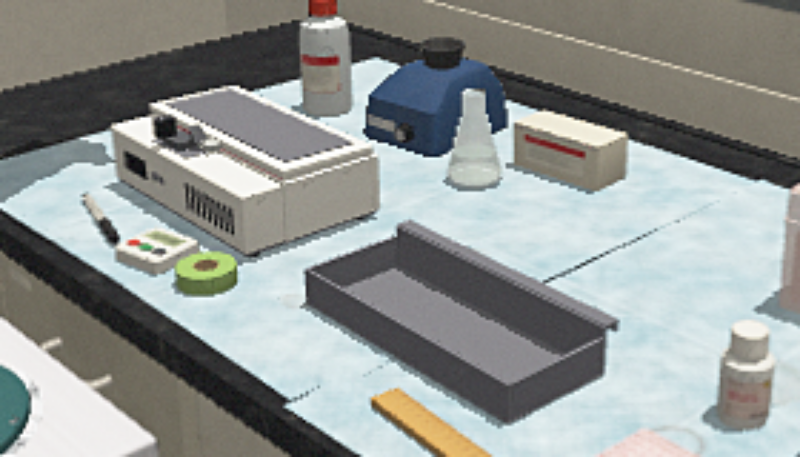

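The lid is shut, with the same slope as at the start. The tray is empty and about 3 mm from level, and the jar and flask are unmoved. Handing in.

```bash
python3 -c "
from rig import robot
print(robot.close_job())"
```

```text
the job is handed in; nothing more can be done
None
```

I've handed the job in: the tray was dragged level first, then the latch released; all three kit boxes lie flat in the cool box, the lid is pressed shut and holding, and the empty tray stands about 3 mm from level with the box's front after being knocked about 10 mm mid-run, with the jar and flask undisturbed.

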